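# Load the topping rack in customer order

### The arm

A 6-joint arm with a two-finger parallel gripper is mounted at the origin on the work surface. World frame = base frame: x ahead of the robot, y to its left, z up, the work surface at z = 0. Lengths are in m, angles in rad, forces in N, time in s.
With the tool pointing down it reaches from about 0.225 to 0.875 m from the base axis. Payload 3.4 kg.
Tool frame: the origin (TCP) lies at the very end of the fingers, on their centre line; the grasp point (between the pads) lies 19 mm behind it (manip.grasp_offset is the distance from the TCP to the grasp point, in m); x points along the fingers, y is the direction in which the jaws open and shut, and the axes are right-handed (so a half turn about x gives the same grasp; the last joint's range is limited). The gripper opens to 85 mm and grips with 20 to 120 N. Pads are 22 mm wide; open, the fingers measure 114 mm over their backs; the gripper's body (76 mm by 85 mm) begins 54 mm behind the grasp point. The pads swing forward as they close: fully open they stand 13 mm farther back than shut.
Start: joints at [1.162, 0.276, 1.505, -0, 1.361, -0.121], TCP at [0.163, 0.551, 0.206] pointing down, gripper open.
Joint ranges: [-2.89, 2.89], [-0.75, 2.08], [0.22, 2.7], [-1.18, 4.32], [0.11, 2.71], [-2.7, 2.7]. Speed limits (rad/s): [2.57, 2.57, 3.14, 3.14, 3.14, 3.14].

### API

Orientations are given as a unit quaternion [w, x, y, z].
In Python, from rig import manip gives the robot as it stands.
- The arm moves only by the tool step_arm, never from a script. Its argument "increments" is a list of rows, each an object with "grip": the opening, from 0 (shut) to 1 (fully open); "delta_pos": the shift along the world's x, y, z in m, a list of three; "twist": the turn about the world's z in degrees. A call has 1 to 10 rows; each row shifts and turns the commanded pose from where the row before left it; what a row does not reach is not made up. A row lasts 1/12 s, in which the tool goes at most 41.7 mm and 7.16 degrees, less where a joint would pass 70% of its speed; a pose out of reach is approached as far as the arm can. A call with a gripper value outside its range is refused whole. The fingers move at their own pace and stop on an object; "force" is the grip in N (left out, the last holds). Time passes only in rows, so rows that do not move let the fingers close. It gives the time, the measured TCP pose, the force and the opening at its end, in the units of the state.
- manip.get_state(): the state, without advancing time (a new reading comes with each control period).
- manip.get_image(name): name is "scene" or "side" or "wrist"; returns a dict with "img" (420x560x3 uint8, red, green, blue), "fx", "fy", "cx", "cy" (pixels), "rvec" (rotation vector, rad) and "tvec" (3), from world to camera coordinates, as OpenCV has them; the wrist camera has in their place "mount" (4x4, takes a point from camera to tool coordinates, whose origin is the TCP and whose axes are the tool frame's). Camera axes: x right, y down, z forward; pixel columns grow to the right and rows downward; lengths in m; the calibration is good to about 2 mm. A picture is of the moment at which its call begins: read the wrist's pose just before it. There is no depth.
- manip.sign_off(): hands the job in, once; it reports no verdict.
The state is a dict: "clock": time; "qpos": joint angles; "qd": joint speeds; "effort": joint torques, N m; "position": TCP position; "ee_rot": TCP orientation; "contact_force": force on the tool from outside, world axes, zero at the start; "moment": the same for the moment, N m; "width": finger opening in m.
Only numpy, scipy, OpenCV 4.12 (cv2) and the standard library are available. Lean on these libraries where they do the work, as an engineer would, in place of code of your own. Each camera call takes 0.05 s, during which the arm holds its last target. There are 200 camera calls.

### The job

On the cake counter, move the four topping containers (shaker, squat jar, square tin, oblong tin) from the steel prep tray into the wooden display rack, one standing upright in each bay, in the reverse order: customers read the rack from the other side, so, as seen from the robot, the one at the left end of the tray goes into the bay at the right end of the rack, the second from the left into the second from the right, and so on. Keep the containers upright throughout, let go of them all, and leave the cupcake beside the rack where it stands.

Things in the scene. Friction and masses are not known exactly. Their poses are not given: they have to be found in the camera images.
- shaker: Sugar shaker, the tallest and thinnest container: round white body, diameter 44 mm, steel collar (diameter 46 mm) and domed steel top from 80 mm up; 105 mm high. Upright; origin: centre of its underside. Grip the white body 20 to 75 mm above the underside, from any side.
- squat_jar: Low wide sprinkle jar: round clear body, diameter 56 mm, white lid of diameter 58 mm from 44 mm up to the top; 62 mm high. Upright; origin: centre of its underside. Grip the body or the lid from any side.
- square_tin: Plain metal tin of square outline: body 46 x 46 mm, lid 48 x 48 mm from 69 mm up; 86 mm high. Upright; origin: centre of its underside. x and y axes square to its sides.
- oblong_tin: Plain metal tin of oblong outline: body 34 mm (its x) by 64 mm (its y), lid 36 x 66 mm from 59 mm up; 76 mm high. Upright; origin: centre of its underside. Grip it across the 34 mm, along its x axis.
- display_rack: Fixed pale wooden rack to fill, 100 (x) by 345 mm (y); origin: centre of its underside, on the counter; +y to the robot's left. Four bays along y, centres at y = 127.5, 42.5, -42.5, -127.5 mm, x = 0, each 80 (y) by 90 mm (x) inside; floor 12 mm above the origin. Dividers and ends 5 mm thick, tops at 32 mm; front and back lips 5 mm thick, tops at 19 mm. Nearer or farther than the tray.
- cupcake: Cupcake with white icing in a brown wrapper, 68 mm wide and 80 mm high, standing loose beside the left (+y) end of the display rack. A bystander. Origin: centre of its underside.
- disc_shaker: Fixed dark rubber disc, diameter 78 mm, 4 mm thick, on the steel prep tray, marking the place where the shaker stands at the start (within 6 mm). Origin: centre of its underside, 12 mm above the counter; y axis along the row, to the robot's left. The four discs are alike, 85 mm apart in a row. Tray rim: 16 mm above the counter.
- disc_squat_jar: Fixed dark rubber disc, diameter 78 mm, 4 mm thick, on the steel prep tray, marking the place where the squat jar stands at the start (within 6 mm). Origin: centre of its underside, 12 mm above the counter; y axis along the row, to the robot's left. The four discs are alike, 85 mm apart in a row. Tray rim: 16 mm above the counter.
- disc_square_tin: Fixed dark rubber disc, diameter 78 mm, 4 mm thick, on the steel prep tray, marking the place where the square tin stands at the start (within 6 mm). Origin: centre of its underside, 12 mm above the counter; y axis along the row, to the robot's left. The four discs are alike, 85 mm apart in a row. Tray rim: 16 mm above the counter.
- disc_oblong_tin: Fixed dark rubber disc, diameter 78 mm, 4 mm thick, on the steel prep tray, marking the place where the oblong tin stands at the start (within 6 mm). Origin: centre of its underside, 12 mm above the counter; y axis along the row, to the robot's left. The four discs are alike, 85 mm apart in a row. Tray rim: 16 mm above the counter.

How it is judged:
By the outcome, as a careful person would: the job done as asked, in the order asked, and still so for the second after the job is handed in, with the robot touching nothing.
It also fails if it takes over 101 s, if anything falls off the work surface, if the arm or the gripper's body presses on something with over 40 N, if the wrist force passes 120 N, or if a joint passes its speed limit or range.

## Working session

There is one attempt and no reset: what is moved stays moved. The work goes in short steps, Python scripts to look and compute and a tool call to move; the robot and the scene stay as the last step left them, time stands still between calls to the robot, and variables do not carry over. Pictures are saved under pics/ and viewed, about 12 in all and at most 16, crops included, and the job is handed in when it is done.

Besides the shell and the picture viewer there is one more tool, called after "Emit:" by a JSON object that holds its "method" and its "body", one argument or row to a line. step_arm: Moves the arm, as the interface text tells. Its arguments: {"type":"object","properties":{"increments":{"type":"array"},"force":{"type":"number"}},"required":["increments"]}

```bash
mkdir -p pics; ls
python3 - <<'E'
from rig import manip
import cv2,numpy as np
print(manip.get_state(), manip.grasp_offset)
for n in ["scene","side","wrist"]:
    d=manip.get_image(n); cv2.imwrite(f"pics/{n}0.png",d["img"][:,:,::-1])
    print(n,{k:v for k,v in d.items() if k!="img"})
a=[cv2.imread(f"pics/{n}0.png") for n in ["scene","side"]]
E
```

```text
pics
{'clock': 0.0, 'qpos': array([ 1.16199049e+00,  2.76589203e-01,  1.50617391e+00, -1.67318034e-05,
        1.36069073e+00, -1.20984846e-01]), 'qd': array([-8.00277277e-04,  1.29783069e-03,  1.83796307e-04, -1.95402949e-04,
       -1.10595024e-03,  1.93867854e-05]), 'effort': array([-5.42216258e-04, -4.16773725e+01, -2.45800531e+01, -1.10262899e-04,
        1.11321532e-02,  8.69108391e-06]), 'position': array([0.16298673, 0.55079746, 0.20532681]), 'ee_rot': array([ 0.69963042,  0.10077134,  0.69996381, -0.10204453]), 'contact_force': array([-0.04650476,  0.29811534,  0.60000467]), 'moment': array([-0.00737281, -0.0483375 , -0.03605509]), 'width': 0.08540126448886211} 0.0187
scene {'fx': 533.9318570257558, 'fy': 533.9318570257558, 'cx': 281.8571634546294, 'cy': 209.6037121793843, 'rvec': array([ 2.37103069,  0.75960142, -0.26619109]), 'tvec': array([-0.47057458, -0.17237479,  1.22140108])}
side {'fx': 504.2434210632564, 'fy': 504.2434210632564, 'cx': 282.3418982534422, 'cy': 209.8791988150183, 'rvec': array([ 2.36363131, -0.1053542 ,  0.01584623]), 'tvec': array([-0.52299709,  0.09656291,  1.05697547])}
wrist {'fx': 322.1279513887179, 'fy': 322.1279513887179, 'cx': 277.48164279994376, 'cy': 212.80505660504957, 'mount': array([[ 3.29133415e-04, -2.85305840e-01,  9.58436471e-01,
        -1.67802469e-01],
       [ 9.99999573e-01,  9.21832631e-04, -6.89967917e-05,
        -5.51431969e-04],
       [-8.63832826e-04,  9.58436084e-01,  2.85306021e-01,
        -7.36327381e-02],
       [ 0.00000000e+00,  0.00000000e+00,  0.00000000e+00,
         1.00000000e+00]])}
```

View pics/scene0.png

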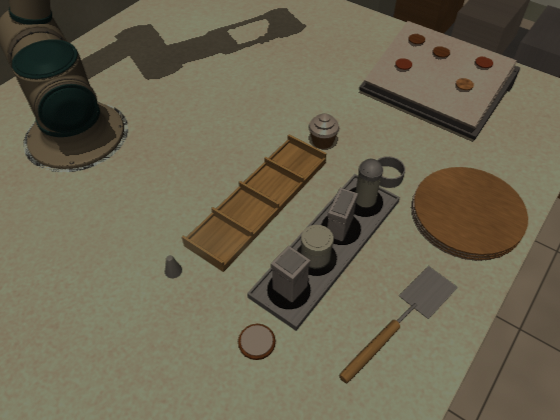

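View pics/side0.png

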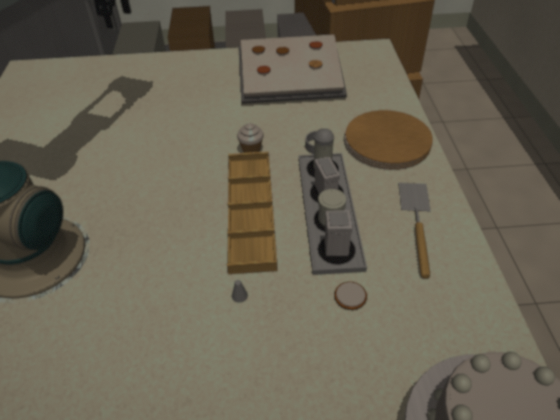

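The scene and side views agree. Along the tray from the robot's left, the order is shaker (368,180 in scene), oblong tin (342,213), squat jar (317,245) and square tin (291,275). The rack runs from (308,150) to (205,250), nearer than the tray, with the cupcake at (323,130). I'll enlarge both views to pick corners.

Run:
```python
import cv2
a=cv2.imread("pics/scene0.png")[110:340,160:420]; b=cv2.imread("pics/side0.png")[110:290,210:390]
cv2.imwrite("pics/scene_c.png",cv2.convertScaleAbs(cv2.resize(a,None,fx=2.6,fy=2.6,interpolation=3),alpha=1.6))
cv2.imwrite("pics/side_c.png",cv2.convertScaleAbs(cv2.resize(b,None,fx=3.3,fy=3.3,interpolation=3),alpha=1.6))
```

```text
(no output)
```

View pics/scene_c.png

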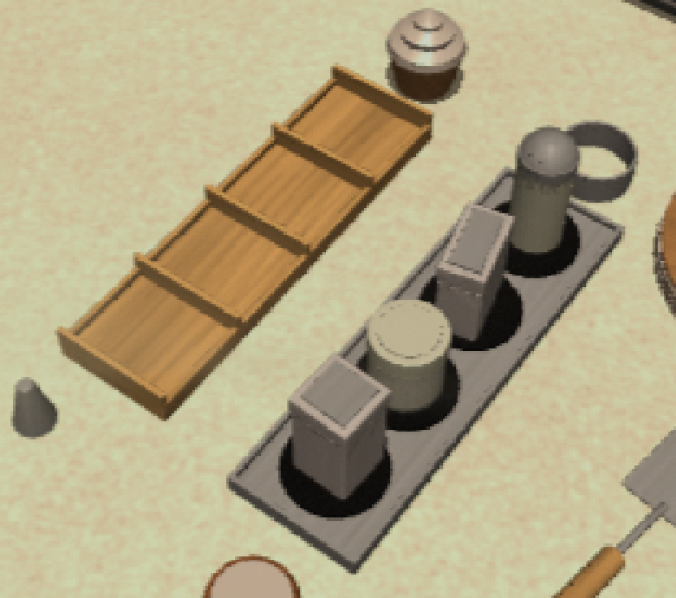

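View pics/side_c.png

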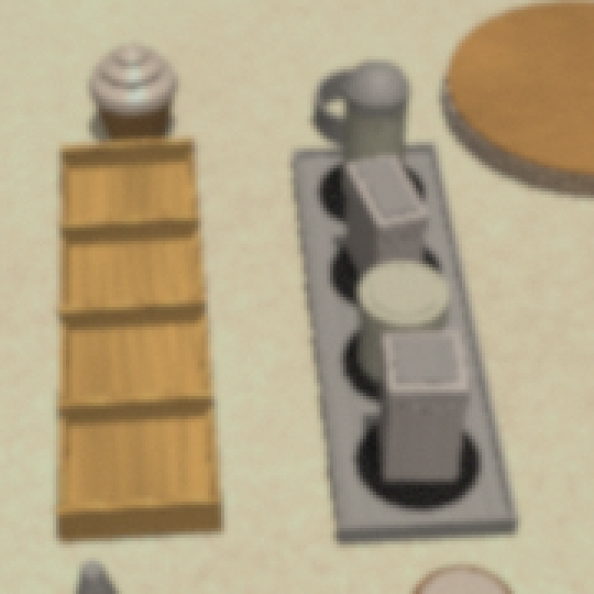

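```bash
cat > h.py <<'E'
import numpy as np,cv2
from scipy.spatial.transform import Rotation as R
CAL={"scene":(533.93186,281.85716,209.60371,[2.37103069,0.75960142,-0.26619109],[-0.47057458,-0.17237479,1.22140108]),
"side":(504.24342,282.3419,209.8792,[2.36363131,-0.1053542,0.01584623],[-0.52299709,0.09656291,1.05697547])}
def ray(n,uv,z):
    f,cx,cy,r,t=CAL[n]; M=R.from_rotvec(r).as_matrix(); c=-M.T@np.array(t)
    d=M.T@np.array([(uv[0]-cx)/f,(uv[1]-cy)/f,1]); return c+d*(z-c[2])/d[2]
def wray(d,st,uv,z):
    q=st["ee_rot"]; T=R.from_quat([q[1],q[2],q[3],q[0]]).as_matrix()@d["mount"][:3,:3]
    c=st["position"]+R.from_quat([q[1],q[2],q[3],q[0]]).as_matrix()@d["mount"][:3,3]
    v=T@np.array([(uv[0]-d["cx"])/d["fx"],(uv[1]-d["cy"])/d["fy"],1]); return c+v*(z-c[2])/v[2]
def scn(p,z): return ray("scene",(p[0]/2.6+160,p[1]/2.6+110),z)
def sid(p,z): return ray("side",(p[0]/3.3+210,p[1]/3.3+110),z)
E
python3 - <<'E'
from h import *
np.set_printoptions(precision=4,suppress=True)
I=[("rack",.032,[(334,68),(432,117),(165,403),(60,333)],[(62,146),(192,142),(220,505),(58,514)]),
("tray",.016,[(508,170),(623,232),(355,567),(230,484)],[(293,152),(437,147),(516,524),(338,535)]),
("square",.102,[(336,357),(390,387),(343,435),(289,403)],[(384,335),(461,333),(468,390),(386,391)]),
("oblong",.092,[(472,205),(511,216),(487,276),(438,268)],[(346,163),(386,156),(427,212),(380,222)]),
("jar",.078,[(408,330)],[(404,292)]),("shaker",.1,[(547,160)],[(380,92)]),("cup",.04,[(427,65)],[(133,112)])]
for n,z,a,b in I:
    for f,P in((scn,a),(sid,b)):
        Q=np.array([f(p,z)[:2] for p in P]); print(n,Q.mean(0),end=' ')
        if len(Q)==4:
            e=np.roll(Q,-1,0)-Q; print("len",np.linalg.norm(e,axis=1),"ang",np.degrees(np.arctan2(e[:,1],e[:,0])))
        else: print()
E
```

```text
rack [0.4659 0.0793] len [0.0983 0.3404 0.0996 0.3388] ang [ -0.2741 -90.3469 178.7836  89.4375]
rack [0.4608 0.0792] len [0.096  0.3415 0.0963 0.3444] ang [ -3.2557 -90.7181 178.4987  89.2215]
tray [0.6398 0.0682] len [0.1061 0.3542 0.1038 0.3572] ang [ -2.2081 -91.4777 179.4036  88.8966]
tray [0.6345 0.0669] len [0.1078 0.355  0.107  0.3584] ang [ -2.9043 -91.787  178.9038  88.344 ]
square [ 0.6344 -0.0534] len [0.0415 0.0469 0.0414 0.0464] ang [   1.4754  -95.0214 -179.2013   85.0476]
square [ 0.6315 -0.0547] len [0.0458 0.0458 0.0471 0.045 ] ang [ -3.6656 -94.9652 175.2742  83.325 ]
oblong [0.6359 0.1137] len [0.029  0.0582 0.0341 0.0637] ang [  14.6211  -75.8875 -156.343    99.9422]
oblong [0.6323 0.1133] len [0.028  0.0617 0.0323 0.0626] ang [   9.1402  -72.7201 -168.4208  103.2536]
jar [0.6336 0.0296] 
jar [0.6332 0.0286] 
shaker [0.6405 0.2023] 
shaker [0.642  0.2051] 
cup [0.4841 0.2905] 
cup [0.469  0.2779]
```

The two views agree to about 5 mm, and the sizes and the 85 mm pitch fit. Rack centre is about (0.463, 0.079) with yaw -0.7°. Next I'll check the tool axes and how far to turn so the jaws lie along x.

Run:
```python
from rig import manip
from h import *
s=manip.get_state();q=s["ee_rot"];M=R.from_quat([q[1],q[2],q[3],q[0]]).as_matrix()
print(M.round(3)); print("jaw deg",np.degrees(np.arctan2(M[1,1],M[0,1])), "q1-q6 sum", s["qpos"][[0,5]])
```

```text
[[-0.001  0.284  0.959]
 [-0.001  0.959 -0.284]
 [-1.    -0.001 -0.   ]]
jaw deg 73.50997569491022 q1-q6 sum [ 1.16199411 -0.12099905]
```

Emit:
{"method": "step_arm", "body": {
  "increments": [
    {"grip": 1, "delta_pos": [0.03, -0.022, 0.006], "twist": -7},
    {"grip": 1, "delta_pos": [0.03, -0.022, 0.006], "twist": -7},
    {"grip": 1, "delta_pos": [0.03, -0.022, 0.006], "twist": -7},
    {"grip": 1, "delta_pos": [0.03, -0.022, 0.006], "twist": -7},
    {"grip": 1, "delta_pos": [0.03, -0.022, 0.006], "twist": -7},
    {"grip": 1, "delta_pos": [0.03, -0.022, 0.006], "twist": -7},
    {"grip": 1, "delta_pos": [0.03, -0.022, 0.006], "twist": -7},
    {"grip": 1, "delta_pos": [0.03, -0.022, 0.006], "twist": -7},
    {"grip": 1, "delta_pos": [0.03, -0.022, 0.006], "twist": -7},
    {"grip": 1, "delta_pos": [0.03, -0.022, 0.006], "twist": -7}
  ]
}}

```text
clock: 0.98
position: [0.4643, 0.3299, 0.2663]
ee_rot: [0.514, 0.486, 0.514, -0.486]
contact_force: [0.5, 0.1, -0.7]
width: 0.0854
```

Emit:
{"method": "step_arm", "body": {
  "increments": [
    {"grip": 1, "delta_pos": [0.03, -0.022, 0.006], "twist": -3.5},
    {"grip": 1, "delta_pos": [0.03, -0.022, 0.0], "twist": 0},
    {"grip": 1, "delta_pos": [0.03, -0.022, 0.0], "twist": 0},
    {"grip": 1, "delta_pos": [0, -0.022, 0.0], "twist": 0},
    {"grip": 1, "delta_pos": [0, -0.022, 0], "twist": 0},
    {"grip": 1, "delta_pos": [0, 0, 0], "twist": 0},
    {"grip": 1, "delta_pos": [0, 0, 0], "twist": 0}
  ]
}}

```text
clock: 1.57
position: [0.5533, 0.2205, 0.2719]
ee_rot: [-0.499, -0.5, -0.5, 0.501]
contact_force: [1.4, 1.1, 0.4]
width: 0.0858
```

Run:
```python
from rig import manip
import cv2,pickle
s=manip.get_state();d=manip.get_image("wrist"); pickle.dump((s,d),open("w1.pkl","wb"))
cv2.imwrite("pics/w1.png",cv2.convertScaleAbs(cv2.resize(d["img"][:,:,::-1],(800,600),interpolation=3),alpha=1.6))
print(s["position"],s["clock"],s["qpos"])
```

```text
[0.55328824 0.22053857 0.27191603] 1.5667 [2.62203002e-01 2.80029506e-01 1.33857551e+00 4.71825207e-04
 1.52357336e+00 2.64191619e-01]
```

View pics/w1.png

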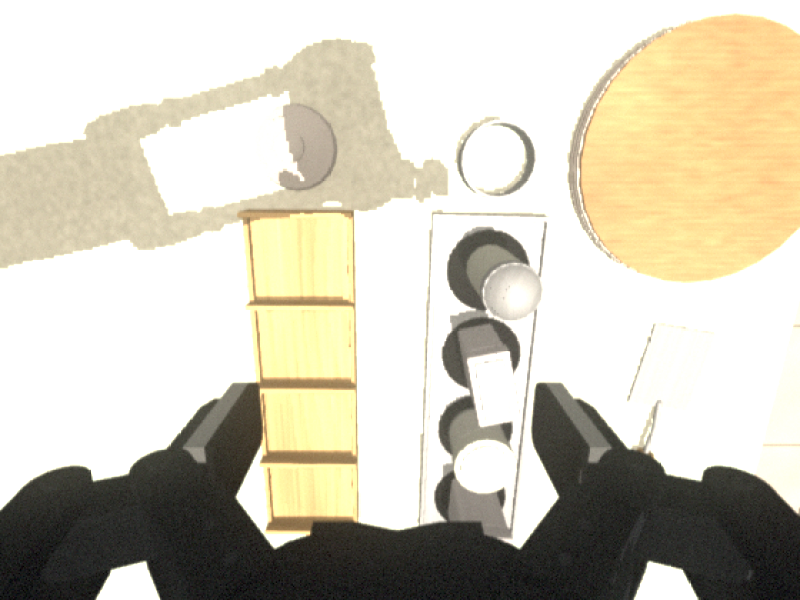

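The wrist view shows the whole row, in display pixels: shaker dome (512,291), oblong lid corners (467,352), (508,350), (514,420) and (480,427), jar lid (484,466). The rack ends are at rows 212 and 528.

Run:
```python
from h import *; import pickle
s,d=pickle.load(open("w1.pkl","rb")); k=1.42857
np.set_printoptions(precision=4,suppress=True)
f=lambda p,z:wray(d,s,(p[0]/k,p[1]/k),z)[:2]
for n,z,P in[("rack",.032,[(240,213),(354,211),(357,530),(268,527)]),("tray",.016,[(433,213),(546,214)]),("disc",.016,[(488,270)]),("disc2",.016,[(481,353)]),
 ("shaker",.1,[(512,291)]),("oblong",.092,[(467,352),(508,350),(514,420),(480,427)]),("jar",.078,[(484,466)]),("cup",.06,[(305,147)])]:
    Q=np.array([f(p,z) for p in P]); print(n,Q.mean(0),Q.tolist() if len(Q)<3 else "")
    if len(Q)==4:
        e=np.roll(Q,-1,0)-Q; print(" len",np.linalg.norm(e,axis=1),"ang",np.degrees(np.arctan2(e[:,1],e[:,0])))
```

```text
rack [0.4631 0.0868] 
 len [0.0996 0.34   0.0961 0.3343] ang [  0.9262 -91.0239 177.6072  89.5654]
tray [0.6365 0.2523] [[0.5852566180086751, 0.25284660128248837], [0.6878397957768257, 0.25184070354639004]]
disc [0.6381 0.2   ] [[0.6380866316921507, 0.1999984442628911]]
disc2 [0.6358 0.1159] [[0.6358183796108363, 0.11594294623310589]]
shaker [0.6403 0.202 ] [[0.6403317188818336, 0.20200754033952112]]
oblong [0.6319 0.1161] 
 len [0.0333 0.0648 0.0294 0.0706] ang [   2.9633  -81.5989 -166.752   101.5042]
jar [0.6321 0.0303] [[0.6320747352862834, 0.030291200827909814]]
cup [0.4807 0.3079] [[0.4806944555657394, 0.3079441197259165]]
```

Emit:
{"method": "step_arm", "body": {
  "increments": [
    {"grip": 1, "delta_pos": [0.022, -0.0045, -0.03], "twist": 0},
    {"grip": 1, "delta_pos": [0.022, -0.0045, -0.03], "twist": 0},
    {"grip": 1, "delta_pos": [0.022, -0.0045, -0.03], "twist": 0},
    {"grip": 1, "delta_pos": [0.022, -0.004, -0.03], "twist": 0},
    {"grip": 1, "delta_pos": [0, 0, -0.019], "twist": 0},
    {"grip": 1, "delta_pos": [0, 0, -0.019], "twist": 0},
    {"grip": 1, "delta_pos": [0, 0, -0.019], "twist": 0},
    {"grip": 1, "delta_pos": [0, 0, -0.019], "twist": 0},
    {"grip": 1, "delta_pos": [0, 0, -0.019], "twist": 0},
    {"grip": 1, "delta_pos": [0, 0, 0], "twist": 0}
  ]
}}

```text
clock: 2.45
position: [0.6378, 0.2049, 0.0528]
ee_rot: [0.499, 0.497, 0.502, -0.502]
contact_force: [-1.1, 0.4, -0.8]
width: 0.0851
```

Emit:
{"method": "step_arm", "body": {
  "increments": [
    {"grip": 0.6, "delta_pos": [0, 0, 0], "twist": 0},
    {"grip": 0.4, "delta_pos": [0, 0, 0], "twist": 0},
    {"grip": 0.3, "delta_pos": [0, 0, 0], "twist": 0},
    {"grip": 0.2, "delta_pos": [0, 0, 0], "twist": 0},
    {"grip": 0.2, "delta_pos": [0, 0, 0], "twist": 0},
    {"grip": 0.2, "delta_pos": [0, 0, 0], "twist": 0},
    {"grip": 0.2, "delta_pos": [0, 0, 0], "twist": 0}
  ],
  "force": 40
}}

```text
clock: 3.03
position: [0.6422, 0.2043, 0.0592]
ee_rot: [0.501, 0.501, 0.499, -0.499]
contact_force: [-0.9, 0.6, 6.6]
width: 0.0447
```

Emit:
{"method": "step_arm", "body": {
  "increments": [
    {"grip": 0.2, "delta_pos": [0, 0, 0.012], "twist": 0},
    {"grip": 0.2, "delta_pos": [0, 0, 0.025], "twist": 0},
    {"grip": 0.2, "delta_pos": [0, 0, 0.028], "twist": 0},
    {"grip": 0.2, "delta_pos": [0, 0, 0.028], "twist": 0},
    {"grip": 0.2, "delta_pos": [0, 0, 0.025], "twist": 0},
    {"grip": 0.2, "delta_pos": [0, 0, 0.012], "twist": 0},
    {"grip": 0.2, "delta_pos": [0, 0, 0], "twist": 0}
  ]
}}

```text
clock: 3.62
position: [0.6433, 0.2042, 0.1919]
ee_rot: [0.502, 0.502, 0.498, -0.498]
contact_force: [-0.1, 0.3, -1.2]
width: 0.0448
```

Emit:
{"method": "step_arm", "body": {
  "increments": [
    {"grip": 0.2, "delta_pos": [-0.01, -0.014, 0], "twist": 0},
    {"grip": 0.2, "delta_pos": [-0.02, -0.028, 0], "twist": 0},
    {"grip": 0.2, "delta_pos": [-0.022, -0.03, 0], "twist": 0},
    {"grip": 0.2, "delta_pos": [-0.022, -0.03, 0], "twist": 0},
    {"grip": 0.2, "delta_pos": [-0.022, -0.03, 0], "twist": 0},
    {"grip": 0.2, "delta_pos": [-0.022, -0.03, 0], "twist": 0},
    {"grip": 0.2, "delta_pos": [-0.022, -0.03, 0], "twist": 0},
    {"grip": 0.2, "delta_pos": [-0.02, -0.028, 0], "twist": 0},
    {"grip": 0.2, "delta_pos": [-0.012, -0.018, 0], "twist": 0},
    {"grip": 0.2, "delta_pos": [-0.008, -0.012, 0], "twist": 0}
  ]
}}

```text
clock: 4.45
position: [0.4583, -0.0478, 0.1863]
ee_rot: [-0.499, -0.5, -0.5, 0.501]
contact_force: [-0.4, 0.5, -1.3]
width: 0.0442
```

Emit:
{"method": "step_arm", "body": {
  "increments": [
    {"grip": 0.2, "delta_pos": [0, 0, -0.03], "twist": 0},
    {"grip": 0.2, "delta_pos": [0, 0, -0.03], "twist": 0},
    {"grip": 0.2, "delta_pos": [0, 0, 0], "twist": 0},
    {"grip": 0.2, "delta_pos": [0, 0, 0], "twist": 0}
  ]
}}

```text
clock: 4.78
position: [0.4591, -0.0457, 0.1257]
ee_rot: [0.498, 0.499, 0.502, -0.501]
contact_force: [1.5, -0.0, -1.0]
width: 0.0445
```

Run:
```python
from rig import manip
import cv2,pickle
s=manip.get_state();d=manip.get_image("wrist"); pickle.dump((s,d),open("w2.pkl","wb"))
cv2.imwrite("pics/w2.png",cv2.convertScaleAbs(cv2.resize(d["img"][:,:,::-1],(800,600),interpolation=3),alpha=1.2))
print(s["position"],s["clock"],s["width"],s["contact_force"])
```

```text
[ 0.45913027 -0.04573224  0.12573841] 4.7833 0.0445041738636301 [ 1.53275903 -0.00293368 -0.98939767]
```

View pics/w2.png

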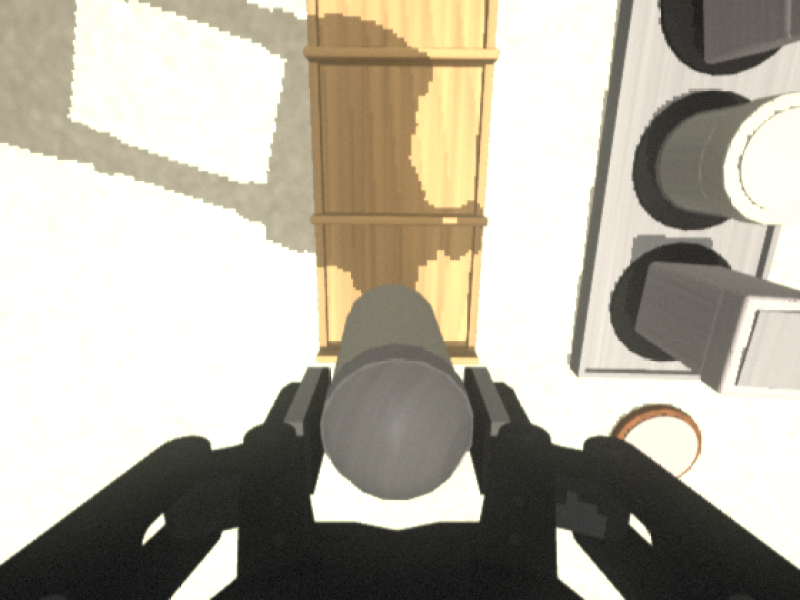

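The wrist view shows the shaker held upright. The divider tops are at rows 54 and 219, the rack's -y end is at row 352, and the columns at row 219 run 313–487.

Run:
```python
from h import *; import pickle
s,d=pickle.load(open("w2.pkl","rb")); k=1.42857
f=lambda p,z=.032:wray(d,s,(p[0]/k,p[1]/k),z)[:2].round(4)
for a,b in[((305,54),(497,54)),((312,219),(487,220)),((318,350),(477,350))]:
    A,B=f(a),f(b); print(A,B,(A+B)/2,B[0]-A[0])
print("square disc",f((671,301),.016),"jar disc",f((715,160),.016),"dome",f((396,425),.012+.1))
```

```text
[0.4107 0.082 ] [0.5088 0.082 ] [0.45975 0.082  ] 0.09810000000000002
[ 0.41   -0.0014] [ 0.5084 -0.0018] [ 0.4592 -0.0016] 0.09839999999999999
[ 0.4096 -0.0806] [ 0.5068 -0.0804] [ 0.4582 -0.0805] 0.09720000000000001
square disc [ 0.6294 -0.0536] jar disc [0.6403 0.0307] dome [ 0.4578 -0.0838]
```

Rack centre by the near view is about (0.459, 0.082) with yaw about 0, so the shaker is over its bay (y from -0.084 to -0.004). I'll lower it.

Emit:
{"method": "step_arm", "body": {
  "increments": [
    {"grip": 0.2, "delta_pos": [0, 0, -0.02], "twist": 0},
    {"grip": 0.2, "delta_pos": [0, 0, -0.02], "twist": 0},
    {"grip": 0.2, "delta_pos": [0, 0, -0.015], "twist": 0},
    {"grip": 0.2, "delta_pos": [0, 0, -0.008], "twist": 0},
    {"grip": 0.2, "delta_pos": [0, 0, -0.006], "twist": 0},
    {"grip": 0.2, "delta_pos": [0, 0, -0.003], "twist": 0},
    {"grip": 0.2, "delta_pos": [0, 0, -0.002], "twist": 0},
    {"grip": 0.2, "delta_pos": [0, 0, 0], "twist": 0},
    {"grip": 0.2, "delta_pos": [0, 0, 0], "twist": 0}
  ]
}}

```text
clock: 5.58
position: [0.4622, -0.0464, 0.0552]
ee_rot: [0.501, 0.5, 0.499, -0.499]
contact_force: [-1.6, 0.0, 6.5]
width: 0.0446
```

Emit:
{"method": "step_arm", "body": {
  "increments": [
    {"grip": 0.6, "delta_pos": [0, 0, 0], "twist": 0},
    {"grip": 0.85, "delta_pos": [0, 0, 0], "twist": 0},
    {"grip": 1, "delta_pos": [0, 0, 0], "twist": 0},
    {"grip": 1, "delta_pos": [0, 0, 0], "twist": 0},
    {"grip": 1, "delta_pos": [0, 0, 0.015], "twist": 0},
    {"grip": 1, "delta_pos": [0, 0, 0.03], "twist": 0},
    {"grip": 1, "delta_pos": [0, 0, 0.036], "twist": 0},
    {"grip": 1, "delta_pos": [0, 0, 0.036], "twist": 0},
    {"grip": 1, "delta_pos": [0, 0, 0.03], "twist": 0}
  ]
}}

```text
clock: 6.33
position: [0.4617, -0.0462, 0.2027]
ee_rot: [0.501, 0.5, 0.499, -0.5]
contact_force: [1.4, -0.1, 0.3]
width: 0.0852
```

Emit:
{"method": "step_arm", "body": {
  "increments": [
    {"grip": 1, "delta_pos": [0.025, 0.023, 0], "twist": 6},
    {"grip": 1, "delta_pos": [0.025, 0.023, 0], "twist": 6},
    {"grip": 1, "delta_pos": [0.025, 0.023, 0], "twist": 0},
    {"grip": 1, "delta_pos": [0.025, 0.023, 0], "twist": 0},
    {"grip": 1, "delta_pos": [0.025, 0.023, 0], "twist": 0},
    {"grip": 1, "delta_pos": [0.025, 0.023, 0], "twist": 0},
    {"grip": 1, "delta_pos": [0.025, 0.0225, 0], "twist": 0},
    {"grip": 1, "delta_pos": [0, 0, -0.03], "twist": 0},
    {"grip": 1, "delta_pos": [0, 0, 0], "twist": 0},
    {"grip": 1, "delta_pos": [0, 0, 0], "twist": 0}
  ]
}}

```text
clock: 7.17
position: [0.6345, 0.1144, 0.1681]
ee_rot: [0.548, 0.443, 0.551, -0.446]
contact_force: [-0.0, 0.2, 0.3]
width: 0.0854
```

```bash
cat > snap.py <<'E'
import sys,cv2,pickle
from rig import manip
n,cam=sys.argv[1:3]
s=manip.get_state();d=manip.get_image(cam); pickle.dump((s,d),open(n+".pkl","wb"))
im=d["img"][:,:,::-1]
if cam!="wrist": im=im[90:300,150:430]
cv2.imwrite(f"pics/{n}.png",cv2.convertScaleAbs(cv2.resize(im,(800,600),interpolation=3),alpha=1.2))
print(s["position"],s["clock"],s["width"],s["contact_force"])
E
python3 snap.py w3 wrist
```

```text
[0.63449461 0.11436629 0.16807658] 7.1667 0.085445662756232 [-0.02625211  0.20199469  0.28018946]
```

View pics/w3.png

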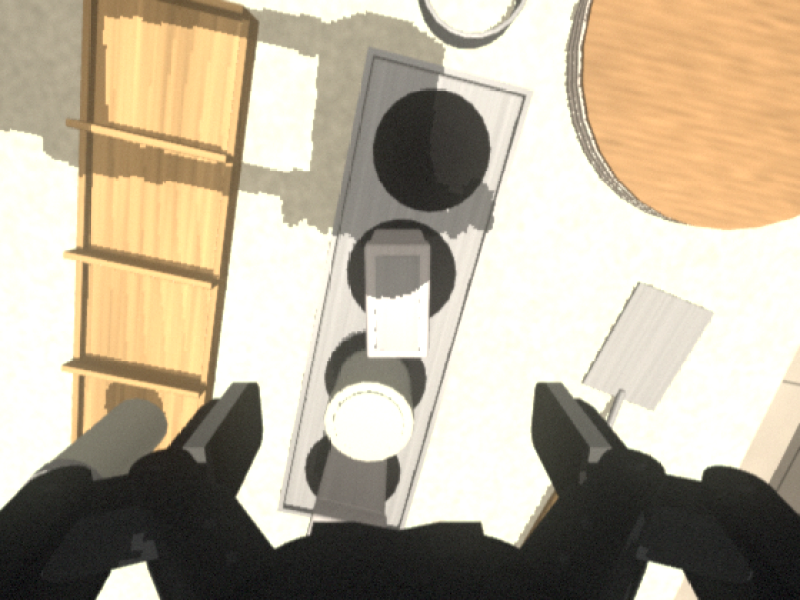

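The oblong lid has corners (365,246), (431,244), (427,356) and (368,356), squared to the jaws. The shaker stands in its bay at lower left.

Run:
```python
from h import *; import pickle
s,d=pickle.load(open("w3.pkl","rb")); k=1.42857
f=lambda p,z:wray(d,s,(p[0]/k,p[1]/k),z)[:2]
Q=np.array([f(p,.092) for p in[(365,246),(431,244),(427,356),(368,356)]]);e=np.roll(Q,-1,0)-Q
print(Q.mean(0),np.linalg.norm(e,axis=1),np.degrees(np.arctan2(e[:,1],e[:,0])))
print("jar",f((369,420),.078))
```

```text
[0.63348084 0.1150151 ] [0.03517161 0.06434686 0.03376023 0.06332121] [  13.89119607  -78.71580925 -167.76687804  102.53261258]
jar [0.63284181 0.03143042]
```

Emit:
{"method": "step_arm", "body": {
  "increments": [
    {"grip": 1, "delta_pos": [-0.001, 0.001, -0.025], "twist": 0},
    {"grip": 1, "delta_pos": [0, 0, -0.025], "twist": 0},
    {"grip": 1, "delta_pos": [0, 0, -0.025], "twist": 0},
    {"grip": 1, "delta_pos": [0, 0, -0.025], "twist": 0},
    {"grip": 1, "delta_pos": [0, 0, -0.018], "twist": 0},
    {"grip": 1, "delta_pos": [0, 0, -0.01], "twist": 0},
    {"grip": 0.6, "delta_pos": [0, 0, 0], "twist": 0},
    {"grip": 0.4, "delta_pos": [0, 0, 0], "twist": 0},
    {"grip": 0.2, "delta_pos": [0, 0, 0], "twist": 0},
    {"grip": 0.1, "delta_pos": [0, 0, 0], "twist": 0}
  ]
}}

```text
clock: 8.05
position: [0.6365, 0.1154, 0.0442]
ee_rot: [0.55, 0.446, 0.549, -0.444]
contact_force: [0.6, -0.3, -0.3]
width: 0.0386
```

Emit:
{"method": "step_arm", "body": {
  "increments": [
    {"grip": 0.1, "delta_pos": [0, 0, 0], "twist": 0},
    {"grip": 0.1, "delta_pos": [0, 0, 0], "twist": 0},
    {"grip": 0.1, "delta_pos": [0, 0, 0], "twist": 0},
    {"grip": 0.1, "delta_pos": [0, 0, 0.01], "twist": 0},
    {"grip": 0.1, "delta_pos": [0, 0, 0.025], "twist": 0},
    {"grip": 0.1, "delta_pos": [0, 0, 0.03], "twist": 0},
    {"grip": 0.1, "delta_pos": [0, 0, 0.03], "twist": 0},
    {"grip": 0.1, "delta_pos": [0, 0, 0.025], "twist": 0},
    {"grip": 0.1, "delta_pos": [0, 0, 0.01], "twist": 0}
  ]
}}

```text
clock: 8.8
position: [0.6374, 0.1157, 0.1772]
ee_rot: [0.552, 0.447, 0.548, -0.443]
contact_force: [1.1, -0.2, -1.4]
width: 0.0352
```

Emit:
{"method": "step_arm", "body": {
  "increments": [
    {"grip": 0.1, "delta_pos": [-0.012, -0.006, 0], "twist": -2},
    {"grip": 0.1, "delta_pos": [-0.024, -0.011, 0], "twist": -2},
    {"grip": 0.1, "delta_pos": [-0.026, -0.011, 0], "twist": -2},
    {"grip": 0.1, "delta_pos": [-0.026, -0.011, 0], "twist": -2},
    {"grip": 0.1, "delta_pos": [-0.026, -0.011, 0], "twist": -2},
    {"grip": 0.1, "delta_pos": [-0.025, -0.011, 0], "twist": -2},
    {"grip": 0.1, "delta_pos": [-0.022, -0.009, 0], "twist": 0},
    {"grip": 0.1, "delta_pos": [-0.012, -0.006, 0], "twist": 0},
    {"grip": 0.1, "delta_pos": [0, 0, -0.025], "twist": 0},
    {"grip": 0.1, "delta_pos": [0, 0, -0.025], "twist": 0}
  ]
}}

```text
clock: 9.63
position: [0.4634, 0.039, 0.1231]
ee_rot: [0.501, 0.501, 0.498, -0.499]
contact_force: [0.7, 0.3, -2.1]
width: 0.0358
```

Emit:
{"method": "step_arm", "body": {
  "increments": [
    {"grip": 0.1, "delta_pos": [0, 0, -0.02], "twist": 0},
    {"grip": 0.1, "delta_pos": [0, 0, 0], "twist": 0},
    {"grip": 0.1, "delta_pos": [0, 0, 0], "twist": 0}
  ]
}}

```text
clock: 9.88
position: [0.4617, 0.0395, 0.1015]
ee_rot: [0.499, 0.499, 0.501, -0.5]
contact_force: [0.3, 0.3, -0.6]
width: 0.0355
```

```bash
python3 snap.py w4 wrist
```

```text
[0.46172237 0.03946334 0.10150821] 9.8833 0.035478706024242135 [ 0.2932891   0.30817478 -0.55670288]
```

View pics/w4.png

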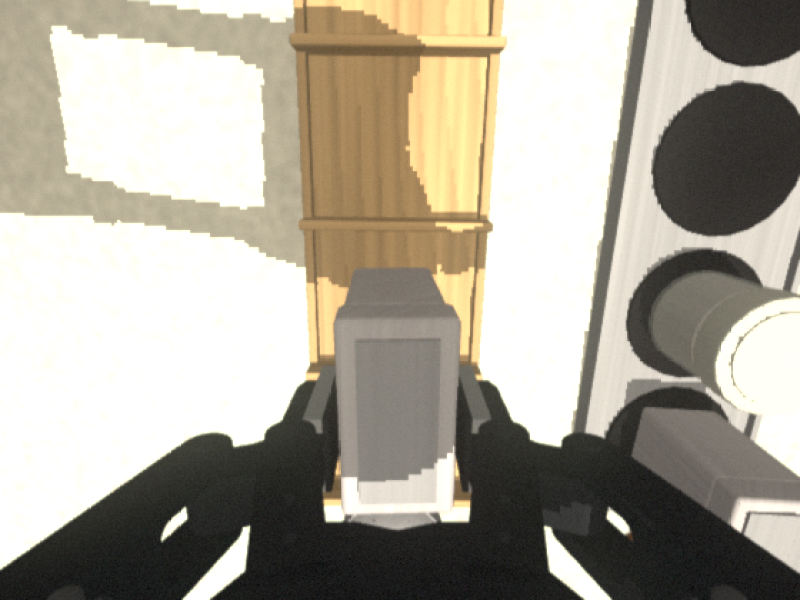

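The tin is held squarely over the rack. The divider tops are at rows 43, 225 and 368, and the lid top spans rows 308 to about 512.

Run:
```python
from h import *; import pickle
s,d=pickle.load(open("w4.pkl","rb")); k=1.42857
f=lambda p,z=.032:wray(d,s,(p[0]/k,p[1]/k),z)[:2].round(4)
for a,b in[((292,43),(505,43)),((300,225),(492,227)),((308,368),(481,367)),((322,500),(470,503))]:
    A,B=f(a),f(b); print(A,B,(A+B)/2)
z=s["position"][2]-.026+.076
print([f(p,z) for p in[(336,318),(460,318),(453,512),(344,512)]], "bottom +y edge",f((355,270),z-.076),f((433,269),z-.076), [f(p,z-.076+.059) for p in[(338,308),(458,306)]])
```

```text
[0.4122 0.1665] [0.5103 0.1665] [0.46125 0.1665 ]
[0.411  0.0833] [0.5094 0.0824] [0.4602  0.08285]
[0.4108 0.0035] [0.5079 0.0044] [0.45935 0.00395]
[ 0.4147 -0.085 ] [ 0.506 -0.087] [ 0.46035 -0.086  ]
[array([0.4444, 0.0727]), array([0.4778, 0.0728]), array([0.4782, 0.0098]), array([0.4446, 0.0097])] bottom +y edge [0.4427 0.0693] [0.4762 0.0698] [array([0.4428, 0.0703]), array([0.4795, 0.071 ])]
```

The tin centre is about (0.461, 0.040) and the bay centre about (0.460, 0.040), so I'll lower it.

Emit:
{"method": "step_arm", "body": {
  "increments": [
    {"grip": 0.1, "delta_pos": [0, 0, -0.015], "twist": 0},
    {"grip": 0.1, "delta_pos": [0, 0, -0.018], "twist": 0},
    {"grip": 0.1, "delta_pos": [0, 0, -0.015], "twist": 0},
    {"grip": 0.1, "delta_pos": [0, 0, -0.008], "twist": 0},
    {"grip": 0.1, "delta_pos": [0, 0, -0.005], "twist": 0},
    {"grip": 0.1, "delta_pos": [0, 0, -0.003], "twist": 0},
    {"grip": 0.1, "delta_pos": [0, 0, 0], "twist": 0},
    {"grip": 0.1, "delta_pos": [0, 0, 0], "twist": 0}
  ]
}}

```text
clock: 10.6
position: [0.4631, 0.0394, 0.0403]
ee_rot: [0.501, 0.5, 0.5, -0.499]
contact_force: [-2.8, 0.3, 7.6]
width: 0.0349
```

Emit:
{"method": "step_arm", "body": {
  "increments": [
    {"grip": 0.5, "delta_pos": [0, 0, 0], "twist": 0},
    {"grip": 0.8, "delta_pos": [0, 0, 0], "twist": 0},
    {"grip": 1, "delta_pos": [0, 0, 0], "twist": 0},
    {"grip": 1, "delta_pos": [0, 0, 0], "twist": 0},
    {"grip": 1, "delta_pos": [0, 0, 0], "twist": 0},
    {"grip": 1, "delta_pos": [0, 0, 0.02], "twist": 0},
    {"grip": 1, "delta_pos": [0, 0, 0.03], "twist": 0},
    {"grip": 1, "delta_pos": [0, 0, 0.035], "twist": 0},
    {"grip": 1, "delta_pos": [0, 0, 0.03], "twist": 0},
    {"grip": 1, "delta_pos": [0, 0, 0.017], "twist": 0}
  ]
}}

```text
clock: 11.43
position: [0.464, 0.0393, 0.1737]
ee_rot: [0.501, 0.501, 0.499, -0.499]
contact_force: [1.0, 0.1, -1.0]
width: 0.0853
```

Emit:
{"method": "step_arm", "body": {
  "increments": [
    {"grip": 1, "delta_pos": [0.025, -0.002, 0], "twist": 0},
    {"grip": 1, "delta_pos": [0.03, -0.002, 0], "twist": 0},
    {"grip": 1, "delta_pos": [0.03, -0.002, 0], "twist": 0},
    {"grip": 1, "delta_pos": [0.03, -0.002, 0], "twist": 0},
    {"grip": 1, "delta_pos": [0.03, 0, 0], "twist": 0},
    {"grip": 1, "delta_pos": [0.028, 0, 0], "twist": 0},
    {"grip": 1, "delta_pos": [0, 0, -0.03], "twist": 0},
    {"grip": 1, "delta_pos": [0, 0, -0.015], "twist": 0},
    {"grip": 1, "delta_pos": [0, 0, 0], "twist": 0}
  ]
}}

```text
clock: 12.18
position: [0.6327, 0.0315, 0.1206]
ee_rot: [0.498, 0.498, 0.502, -0.502]
contact_force: [-0.7, -0.4, -1.0]
width: 0.0855
```

```bash
python3 snap.py w5 wrist
```

```text
[0.63267791 0.03148325 0.12064919] 12.1833 0.08547486102777495 [-0.73416025 -0.35737138 -1.01549514]
```

View pics/w5.png

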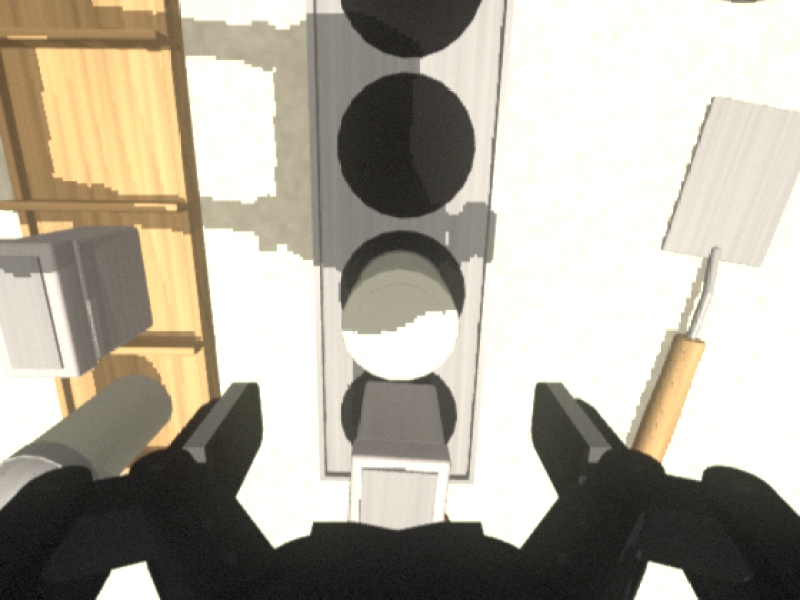

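Both placed containers stand upright, and the jar lid is centred at (400,331) between the jaws. I'll descend and grip.

Emit:
{"method": "step_arm", "body": {
  "increments": [
    {"grip": 1, "delta_pos": [0, 0, -0.025], "twist": 0},
    {"grip": 1, "delta_pos": [0, 0, -0.025], "twist": 0},
    {"grip": 1, "delta_pos": [0, 0, -0.022], "twist": 0},
    {"grip": 1, "delta_pos": [0, 0, -0.012], "twist": 0},
    {"grip": 1, "delta_pos": [0, 0, -0.008], "twist": 0},
    {"grip": 0.8, "delta_pos": [0, 0, 0], "twist": 0},
    {"grip": 0.6, "delta_pos": [0, 0, 0], "twist": 0},
    {"grip": 0.4, "delta_pos": [0, 0, 0], "twist": 0},
    {"grip": 0.3, "delta_pos": [0, 0, 0], "twist": 0},
    {"grip": 0.3, "delta_pos": [0, 0, 0], "twist": 0}
  ]
}}

```text
clock: 13.07
position: [0.6364, 0.0313, 0.0351]
ee_rot: [0.501, 0.501, 0.499, -0.499]
contact_force: [-0.5, 0.6, 5.1]
width: 0.0562
```

Emit:
{"method": "step_arm", "body": {
  "increments": [
    {"grip": 0.3, "delta_pos": [0, 0, 0], "twist": 0},
    {"grip": 0.3, "delta_pos": [0, 0, 0], "twist": 0},
    {"grip": 0.3, "delta_pos": [0, 0, 0.01], "twist": 0},
    {"grip": 0.3, "delta_pos": [0, 0, 0.025], "twist": 0},
    {"grip": 0.3, "delta_pos": [0, 0, 0.03], "twist": 0},
    {"grip": 0.3, "delta_pos": [0, 0, 0.03], "twist": 0},
    {"grip": 0.3, "delta_pos": [0, 0, 0.025], "twist": 0},
    {"grip": 0.3, "delta_pos": [0, 0, 0.01], "twist": 0}
  ]
}}

```text
clock: 13.73
position: [0.6373, 0.0313, 0.1678]
ee_rot: [0.502, 0.502, 0.498, -0.498]
contact_force: [1.0, -0.7, -2.4]
width: 0.0562
```

Emit:
{"method": "step_arm", "body": {
  "increments": [
    {"grip": 0.3, "delta_pos": [-0.012, 0.007, 0], "twist": 0},
    {"grip": 0.3, "delta_pos": [-0.024, 0.013, 0], "twist": 0},
    {"grip": 0.3, "delta_pos": [-0.026, 0.014, 0], "twist": 0},
    {"grip": 0.3, "delta_pos": [-0.026, 0.014, 0], "twist": 0},
    {"grip": 0.3, "delta_pos": [-0.026, 0.014, 0], "twist": 0},
    {"grip": 0.3, "delta_pos": [-0.025, 0.014, 0], "twist": 0},
    {"grip": 0.3, "delta_pos": [-0.022, 0.012, 0], "twist": 0},
    {"grip": 0.3, "delta_pos": [-0.012, 0.006, 0], "twist": 0},
    {"grip": 0.3, "delta_pos": [0, 0, -0.025], "twist": 0},
    {"grip": 0.3, "delta_pos": [0, 0, -0.025], "twist": 0}
  ]
}}

```text
clock: 14.57
position: [0.4633, 0.1259, 0.114]
ee_rot: [0.502, 0.501, 0.499, -0.498]
contact_force: [1.3, 0.1, -3.6]
width: 0.0563
```

Emit:
{"method": "step_arm", "body": {
  "increments": [
    {"grip": 0.3, "delta_pos": [0, 0, -0.025], "twist": 0},
    {"grip": 0.3, "delta_pos": [0, 0, -0.022], "twist": 0},
    {"grip": 0.3, "delta_pos": [0, 0, -0.015], "twist": 0},
    {"grip": 0.3, "delta_pos": [0, 0, -0.01], "twist": 0},
    {"grip": 0.3, "delta_pos": [0, 0, -0.006], "twist": 0},
    {"grip": 0.3, "delta_pos": [0, 0, -0.004], "twist": 0},
    {"grip": 0.3, "delta_pos": [0, 0, 0], "twist": 0},
    {"grip": 0.3, "delta_pos": [0, 0, 0], "twist": 0}
  ]
}}

```text
clock: 15.23
position: [0.4631, 0.1253, 0.0316]
ee_rot: [0.5, 0.5, 0.5, -0.5]
contact_force: [-0.6, 0.1, -1.5]
width: 0.056
```

Emit:
{"method": "step_arm", "body": {
  "increments": [
    {"grip": 0.3, "delta_pos": [0, 0, -0.002], "twist": 0},
    {"grip": 0.3, "delta_pos": [0, 0, -0.001], "twist": 0},
    {"grip": 0.3, "delta_pos": [0, 0, 0], "twist": 0}
  ]
}}

```text
clock: 15.48
position: [0.4635, 0.1254, 0.031]
ee_rot: [0.501, 0.501, 0.499, -0.499]
contact_force: [-5.4, -1.3, 18.7]
width: 0.0562
```

Emit:
{"method": "step_arm", "body": {
  "increments": [
    {"grip": 0.6, "delta_pos": [0, 0, 0.001], "twist": 0},
    {"grip": 0.8, "delta_pos": [0, 0, 0], "twist": 0},
    {"grip": 1, "delta_pos": [0, 0, 0], "twist": 0},
    {"grip": 1, "delta_pos": [0, 0, 0], "twist": 0},
    {"grip": 1, "delta_pos": [0, 0, 0], "twist": 0},
    {"grip": 1, "delta_pos": [0, 0, 0.02], "twist": 0},
    {"grip": 1, "delta_pos": [0, 0, 0.035], "twist": 0},
    {"grip": 1, "delta_pos": [0, 0, 0.035], "twist": 0},
    {"grip": 1, "delta_pos": [0, 0, 0.035], "twist": 0},
    {"grip": 1, "delta_pos": [0, 0, 0.025], "twist": 0}
  ]
}}

```text
clock: 16.32
position: [0.4632, 0.1255, 0.182]
ee_rot: [0.501, 0.501, 0.499, -0.499]
contact_force: [0.3, 0.3, 0.7]
width: 0.0857
```

Emit:
{"method": "step_arm", "body": {
  "increments": [
    {"grip": 1, "delta_pos": [0.025, -0.026, 0], "twist": -4},
    {"grip": 1, "delta_pos": [0.025, -0.026, 0], "twist": 0},
    {"grip": 1, "delta_pos": [0.025, -0.026, 0], "twist": 0},
    {"grip": 1, "delta_pos": [0.025, -0.026, 0], "twist": 0},
    {"grip": 1, "delta_pos": [0.025, -0.025, 0], "twist": 0},
    {"grip": 1, "delta_pos": [0.025, -0.025, 0], "twist": 0},
    {"grip": 1, "delta_pos": [0.023, -0.025, 0], "twist": 0},
    {"grip": 1, "delta_pos": [0, 0, 0], "twist": 0},
    {"grip": 1, "delta_pos": [0, 0, 0], "twist": 0}
  ]
}}

```text
clock: 17.07
position: [0.6359, -0.0551, 0.1779]
ee_rot: [-0.481, -0.517, -0.482, 0.518]
contact_force: [-0.6, -0.8, 0.8]
width: 0.0854
```

```bash
python3 snap.py w6 wrist
```

```text
[ 0.63590938 -0.05508217  0.17785022] 17.0667 0.08539632933332207 [-0.63634321 -0.76202403  0.84216959]
```

View pics/w6.png

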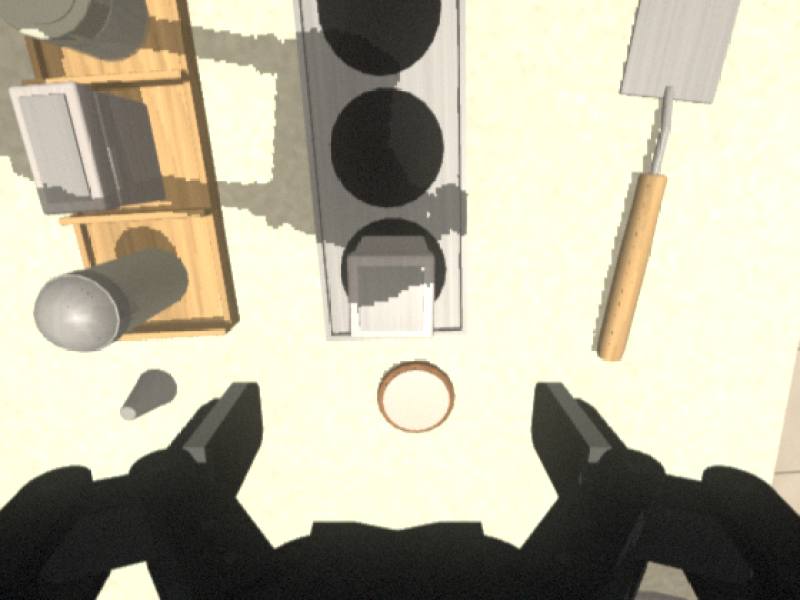

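The square lid has corners (349,255), (435,254), (432,337) and (351,337), squared to the jaws. The three placed containers stand in their bays.

Run:
```python
from h import *; import pickle
s,d=pickle.load(open("w6.pkl","rb")); k=1.42857
f=lambda p,z:wray(d,s,(p[0]/k,p[1]/k),z)[:2]
Q=np.array([f(p,.102) for p in[(349,255),(435,254),(432,337),(351,337)]]);e=np.roll(Q,-1,0)-Q
print(Q.mean(0),np.linalg.norm(e,axis=1),np.degrees(np.arctan2(e[:,1],e[:,0])))
```

```text
[ 0.63242251 -0.05102352] [0.04604438 0.04735154 0.04572695 0.04682043] [ -3.38610956 -94.75319187 175.95651989  85.62351379]
```

Emit:
{"method": "step_arm", "body": {
  "increments": [
    {"grip": 1, "delta_pos": [0, 0.002, -0.028], "twist": 0},
    {"grip": 1, "delta_pos": [0, 0, -0.028], "twist": 0},
    {"grip": 1, "delta_pos": [0, 0, -0.028], "twist": 0},
    {"grip": 1, "delta_pos": [0, 0, -0.025], "twist": 0},
    {"grip": 1, "delta_pos": [0, 0, -0.015], "twist": 0},
    {"grip": 1, "delta_pos": [0, 0, -0.01], "twist": 0},
    {"grip": 0.7, "delta_pos": [0, 0, 0], "twist": 0},
    {"grip": 0.5, "delta_pos": [0, 0, 0], "twist": 0},
    {"grip": 0.3, "delta_pos": [0, 0, 0], "twist": 0},
    {"grip": 0.2, "delta_pos": [0, 0, 0], "twist": 0}
  ]
}}

```text
clock: 17.95
position: [0.636, -0.0515, 0.0471]
ee_rot: [0.483, 0.518, 0.482, -0.516]
contact_force: [-1.0, 0.2, 1.9]
width: 0.0475
```

Emit:
{"method": "step_arm", "body": {
  "increments": [
    {"grip": 0.2, "delta_pos": [0, 0, 0], "twist": 0},
    {"grip": 0.2, "delta_pos": [0, 0, 0], "twist": 0},
    {"grip": 0.2, "delta_pos": [0, 0, 0.01], "twist": 0},
    {"grip": 0.2, "delta_pos": [0, 0, 0.025], "twist": 0},
    {"grip": 0.2, "delta_pos": [0, 0, 0.035], "twist": 0},
    {"grip": 0.2, "delta_pos": [0, 0, 0.035], "twist": 0},
    {"grip": 0.2, "delta_pos": [0, 0, 0.025], "twist": 0},
    {"grip": 0.2, "delta_pos": [0, 0, 0.01], "twist": 0}
  ]
}}

```text
clock: 18.62
position: [0.6377, -0.0522, 0.1904]
ee_rot: [0.485, 0.519, 0.48, -0.515]
contact_force: [0.3, -0.5, -1.8]
width: 0.0475
```

Emit:
{"method": "step_arm", "body": {
  "increments": [
    {"grip": 0.2, "delta_pos": [-0.01, 0.014, 0], "twist": 1},
    {"grip": 0.2, "delta_pos": [-0.018, 0.028, 0], "twist": 1},
    {"grip": 0.2, "delta_pos": [-0.02, 0.03, 0], "twist": 1},
    {"grip": 0.2, "delta_pos": [-0.02, 0.031, 0], "twist": 1},
    {"grip": 0.2, "delta_pos": [-0.02, 0.031, 0], "twist": 0},
    {"grip": 0.2, "delta_pos": [-0.02, 0.031, 0], "twist": 0},
    {"grip": 0.2, "delta_pos": [-0.02, 0.031, 0], "twist": 0},
    {"grip": 0.2, "delta_pos": [-0.02, 0.03, 0], "twist": 0},
    {"grip": 0.2, "delta_pos": [-0.016, 0.024, 0], "twist": 0},
    {"grip": 0.2, "delta_pos": [-0.009, 0.012, 0], "twist": 0}
  ]
}}

```text
clock: 19.45
position: [0.4591, 0.2127, 0.1843]
ee_rot: [0.5, 0.499, 0.502, -0.5]
contact_force: [1.0, 0.3, -2.0]
width: 0.0472
```

Emit:
{"method": "step_arm", "body": {
  "increments": [
    {"grip": 0.2, "delta_pos": [0, 0, -0.028], "twist": 0},
    {"grip": 0.2, "delta_pos": [0, 0, -0.028], "twist": 0},
    {"grip": 0.2, "delta_pos": [0, 0, -0.025], "twist": 0},
    {"grip": 0.2, "delta_pos": [0, 0, 0], "twist": 0},
    {"grip": 0.2, "delta_pos": [0, 0, 0], "twist": 0}
  ]
}}

```text
clock: 19.87
position: [0.4607, 0.2099, 0.1028]
ee_rot: [-0.499, -0.499, -0.501, 0.501]
contact_force: [-0.7, 0.6, -1.0]
width: 0.0476
```

```bash
python3 snap.py s7 side
```

```text
[0.46067425 0.2098768  0.10283326] 19.8667 0.047571032590160385 [-0.7393545   0.6396607  -0.99665902]
```

View pics/s7.png

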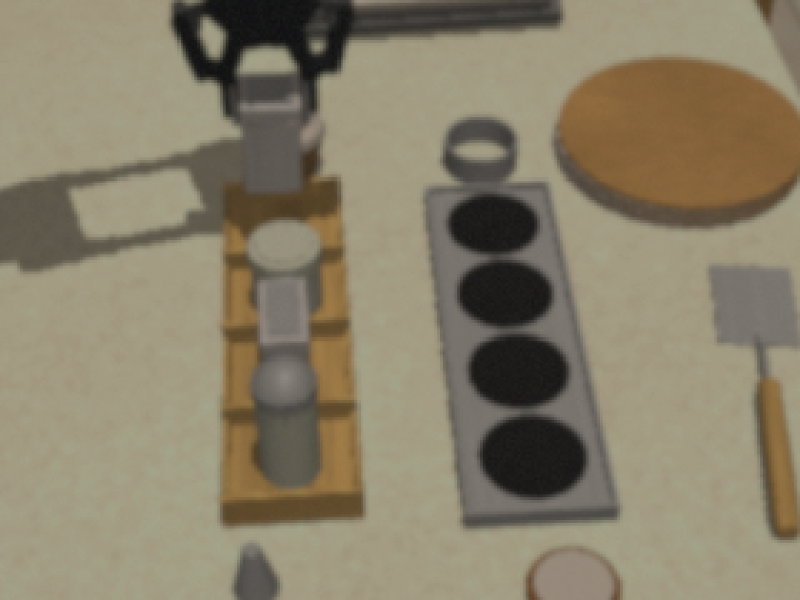

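The side view shows shaker, oblong tin and jar upright in their bays. The square tin is held above the last bay at (272,150) and clear of the cupcake at (312,145). I'll lower it.

Emit:
{"method": "step_arm", "body": {
  "increments": [
    {"grip": 0.2, "delta_pos": [0, 0, -0.018], "twist": 0},
    {"grip": 0.2, "delta_pos": [0, 0, -0.018], "twist": 0},
    {"grip": 0.2, "delta_pos": [0, 0, -0.014], "twist": 0},
    {"grip": 0.2, "delta_pos": [0, 0, -0.007], "twist": 0},
    {"grip": 0.2, "delta_pos": [0, 0, -0.004], "twist": 0},
    {"grip": 0.2, "delta_pos": [0, 0, -0.002], "twist": 0},
    {"grip": 0.2, "delta_pos": [0, 0, 0], "twist": 0},
    {"grip": 0.2, "delta_pos": [0, 0, 0], "twist": 0}
  ]
}}

```text
clock: 20.58
position: [0.4632, 0.2106, 0.043]
ee_rot: [0.5, 0.501, 0.5, -0.499]
contact_force: [-2.5, -0.6, 4.8]
width: 0.0471
```

Contact is about 5 N, so I'll release, rise and back off.

Emit:
{"method": "step_arm", "body": {
  "increments": [
    {"grip": 0.6, "delta_pos": [0, 0, 0], "twist": 0},
    {"grip": 0.8, "delta_pos": [0, 0, 0], "twist": 0},
    {"grip": 1, "delta_pos": [0, 0, 0], "twist": 0},
    {"grip": 1, "delta_pos": [0, 0, 0], "twist": 0},
    {"grip": 1, "delta_pos": [0, 0, 0], "twist": 0},
    {"grip": 1, "delta_pos": [0, 0, 0.02], "twist": 0},
    {"grip": 1, "delta_pos": [0, 0, 0.035], "twist": 0},
    {"grip": 1, "delta_pos": [0, 0, 0.035], "twist": 0},
    {"grip": 1, "delta_pos": [0, 0, 0.035], "twist": 0},
    {"grip": 1, "delta_pos": [0, 0, 0.035], "twist": 0}
  ]
}}

```text
clock: 21.42
position: [0.4619, 0.2103, 0.2028]
ee_rot: [0.5, 0.5, 0.5, -0.5]
contact_force: [0.4, 0.4, -1.0]
width: 0.0853
```

Emit:
{"method": "step_arm", "body": {
  "increments": [
    {"grip": 1, "delta_pos": [-0.02, 0.02, 0.03], "twist": 0},
    {"grip": 1, "delta_pos": [-0.02, 0.03, 0.02], "twist": 0},
    {"grip": 1, "delta_pos": [-0.02, 0.03, 0], "twist": 0},
    {"grip": 1, "delta_pos": [-0.02, 0.03, 0], "twist": 0},
    {"grip": 1, "delta_pos": [-0.02, 0.03, 0], "twist": 0},
    {"grip": 1, "delta_pos": [-0.02, 0.03, 0], "twist": 0},
    {"grip": 1, "delta_pos": [-0.01, 0.015, 0], "twist": 0},
    {"grip": 1, "delta_pos": [0, 0, 0], "twist": 0},
    {"grip": 1, "delta_pos": [0, 0, 0], "twist": 0}
  ]
}}

```text
clock: 22.17
position: [0.3317, 0.3958, 0.251]
ee_rot: [0.501, 0.499, 0.5, -0.499]
contact_force: [0.2, -0.9, -0.9]
width: 0.0856
```

```bash
python3 snap.py c8 scene
```

```text
[0.33171723 0.39576286 0.25096998] 22.1667 0.0855878007384532 [ 0.1810005  -0.85581674 -0.90996836]
```

View pics/c8.png

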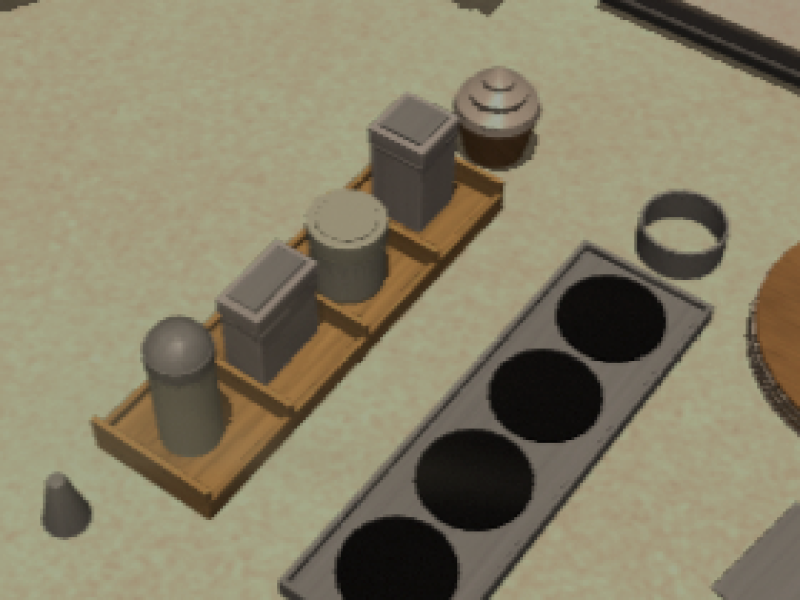

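All four stand upright in their bays, from robot-right: shaker (185,390), oblong tin (265,310), jar (348,245), square tin (413,160). The cupcake is at (324,130) in the original image, where it was at the start.

```bash
python3 -c "
from rig import manip
print(manip.sign_off())"
```

```text
the job is handed in; nothing more can be done
None
```

All four containers are in the rack, each upright in its own bay, and the job was handed in at about 22 s on the clock. From the robot's left, the tray held shaker, oblong tin, jar, square tin; from its right, the rack now holds them in that same order.

- **Final check:** the last scene picture shows all four upright and released, the gripper clear of everything, and the cupcake at the same pixel as at the start. I read that position by eye.
- **Forces:** the highest reading I saw was about 19 N, when the jar touched the rack floor, against the 120 N wrist limit. I only read it at the end of each move.
- **Disagreement:** the cameras differed by about 4 mm on the rack's position. I used the near wrist views, and the containers fitted with margin.

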